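# Zero the topping mill's grind dial, set it three clicks open and lock it

### The arm

A 7-joint arm with a two-finger parallel gripper is mounted at the origin on the work surface. World frame = base frame: x ahead of the robot, y to its left, z up, the work surface at z = 0. Lengths are in m, angles in rad, forces in N, time in s.
With the tool pointing down it reaches from about 0.425 to 0.925 m from the base axis. Payload 6.8 kg.
Tool frame: the origin (TCP) lies at the very end of the fingers, on their centre line; the grasp point (between the pads) lies 19 mm behind it; z points along the fingers, y is the line along which they close (so a half turn about z gives the same grasp; the last joint's range is limited). The gripper opens to 85 mm and grips with 20 to 120 N. Pads are 22 mm wide; open, the fingers measure 114 mm over their backs; the gripper's body (76 mm by 85 mm) begins 54 mm behind the grasp point. The pads swing forward as they close: fully open they stand 13 mm farther back than shut.
Start: joints at [-1.444, 0.477, 0.022, 1.555, -0.011, 1.109, -0.083], TCP at [0.157, 0.656, 0.231] pointing down, gripper open.
Joint ranges: [-2.96, 2.96], [-0.34, 2.1], [-1.41, 1.46], [0.24, 2.44], [-1.37, 4.51], [0.17, 1.92], [-2.96, 2.96]. Speed limits (rad/s): [2.39, 2.39, 3.14, 3.14, 3.14, 3.14, 3.14].

### API

Orientations are given as a unit quaternion [w, x, y, z].
In Python, from station import get_obs, read_camera, hand_in gives the robot as it stands.
- The arm moves only by the tool arm_command, never from a script. Its argument "commands" is one flat list of numbers, 7 for each row, row after row: the shift along the tool's x, y, z in m, then the turn, a rotation vector about the tool's x, y, z in degrees, then the opening, from 0 (shut) to 1 (fully open). In form: [tx, ty, tz, rx, ry, rz, fingers, tx, ty, tz, rx, ry, rz, fingers, ...]. A call has 1 to 8 rows; each row is the pose to reach, as a shift and turn from the pose commanded when the call began, along the tool's axes at that moment; what a row does not reach only later rows make up. A row lasts 1/10 s, in which the tool goes at most 50 mm and 8.59 degrees, less where a joint would pass 70% of its speed; a pose out of reach is approached as far as the arm can. A call with a gripper value outside its range is refused whole. The fingers move at their own pace and stop on an object; "force" is the grip in N (left out, the last holds). Time passes only in rows, so rows that repeat a pose let the fingers close. It gives the time, the measured TCP pose, the force, the opening and the grip force at its end, in the units of the state.
- get_obs(): the state, without advancing time (a new reading comes with each control period).
- read_camera(name): name is "scene" or "top"; returns a dict with "img" (480x640x3 uint8, red, green, blue), "camera_matrix" (3x3 intrinsics, pixels), "pose" (4x4, takes a point from camera to world coordinates). Camera axes: x right, y down, z forward; pixel columns grow to the right and rows downward; lengths in m; the calibration is good to about 2 mm. A picture is of the moment at which its call begins. There is no depth.
- hand_in(): hands the job in; it is judged then, once.
The state is a dict: "t": time; "q": joint angles; "joint_vel": joint speeds; "joint_torque": joint torques, N m; "eef_pos": TCP position; "tool_rot": TCP orientation; "contact_force": force on the tool from outside, world axes, zero at the start; "torque": the same for the moment, N m; "gripper_width": opening from 0.0 (shut) to 1.0 (fully open); "grasp_force": force on a finger pad.
Only numpy, scipy, OpenCV 4.12 (cv2) and the standard library are available. Lean on these libraries where they do the work, as an engineer would, in place of code of your own. Each camera call takes 0.05 s, during which the arm holds its last target. There are 200 camera calls.

### The job

Set the grind on the white topping mill: turn its round black dial clockwise (seen from above) all the way to its stop, then turn it back anticlockwise exactly three clicks. After that, turn the steel T-bar lock nut beside it clockwise as far as it goes, so that it is tight, with the dial staying at its three clicks. Let go of everything and leave the cup of forks, the cupcake and the pump bottle where they stand.

Things in the scene. Friction and masses are not known exactly. Their poses are not given: they have to be found in the camera images.
- mill: White box with a steel cover, fixed to the table: 150 (x) by 390 (y) by 130 mm high. Origin at the centre of its underside, z up; its front (spout, switch) faces -x. On top, along y at x = 0: dial axis at y = -125 mm, lock nut axis at y = 0, clear hopper at y = +145 (84 mm wide, rising 75 above the cover).
- dial_grip (a point): On the dial's vertical axis, 27 mm above the cover. The dial is a fluted black cylinder, 60 mm in diameter (the fluting stands out 2 mm but is only looks), from 1 to 41 mm above the cover; grip across any diameter. Turns with the dial: -x runs along the white bar on its top, which points to the mill's front, at the long black mark, when at the stop. Short marks are one click (24 deg) apart.
- dial (a joint): Angle in rad: 0 at its stop (fully clockwise seen from above), growing anticlockwise to 3.35. It clicks every 0.419 rad (24 deg), resting at 0, 0.419, 0.838, 1.257...; let go of, it springs into the nearest rest. Three clicks back is 1.257. Starts 4, 5 or 6 clicks from the stop (1.68 to 2.51). Passing a click takes about 0.1 N m. It does not rise as it turns.
- nut_grip (a point): Middle of the lock nut's grip, on its vertical axis, about 31 mm above the mill's cover when loose. The grip is an upright steel bar 70 mm long along this point's x axis, 14 mm thick along its y axis, 30 mm high (from 13 mm below this point to 17 mm above), on a round hub 30 mm wide. The point turns with the nut, z up.
- nut (a joint): Turn in rad: 0 is loose, growing clockwise seen from above; 1.4 is its tight stop. Starts between 0 and 0.35 and stays where it is left (friction about 0.06 N m). It runs down 2 mm per rad. It does not drag the dial round.
- fork_cup: Bystander: white cup of wooden forks, 84 mm wide, 142 mm high, loose, standing on the table. Origin at the centre of its underside.
- cupcake: Bystander: cupcake, 74 mm wide, 100 mm high, loose, standing on the table. Origin at the centre of its underside.
- pump_bottle: Bystander: white pump bottle, 68 mm wide, 182 mm high, loose, standing on the table. Origin at the centre of its underside.

How it is judged:
By the outcome, as a careful person would: the job done as asked, in the order asked, and still so for the second after the job is handed in, with the robot touching nothing.
It also fails if it takes over 67 s, if anything falls off the work surface, if the arm or the gripper's body presses on something with over 40 N, if the wrist force passes 120 N, or if a joint passes its speed limit or range.

## Working session

There is one attempt and no reset: what is moved stays moved. The work goes in short steps, Python scripts to look and compute and a tool call to move; the robot and the scene stay as the last step left them, time stands still between calls to the robot, and variables do not carry over. Pictures are saved under pics/ and viewed, at most 10 in all, crops included, and the job is handed in when it is done.

Besides the shell and the picture viewer there is one more tool, called after ">>>" in YAML: its name, and indented under it one key for each argument. arm_command: Moves the arm, as the interface text tells. Its arguments: {"type":"object","properties":{"commands":{"type":"array","items":{"type":"number"}},"force":{"type":"number"}},"required":["commands"]}

```bash
mkdir -p pics; python3 - <<'E'
from station import *
import cv2,numpy as np
o=get_obs();print({k:np.round(v,3) for k,v in o.items()})
for n in("scene","top"):
    c=read_camera(n);cv2.imwrite(f"pics/{n}0.png",c["img"][:,:,::-1]);print(n,np.round(c["camera_matrix"],1).tolist(),np.round(c["pose"],3).tolist())
E
```

```text
{'t': np.float64(0.0), 'q': array([-1.444,  0.478,  0.022,  1.556, -0.011,  1.109, -0.083]), 'joint_vel': array([-0.002,  0.001, -0.003, -0.001, -0.   ,  0.001, -0.001]), 'joint_torque': array([-0.0000e+00, -5.9645e+01,  1.6080e+00, -2.8121e+01,  1.2000e-02,
        9.0000e-03,  0.0000e+00]), 'eef_pos': array([0.157, 0.656, 0.23 ]), 'tool_rot': array([-0.   ,  0.117,  0.993, -0.001]), 'contact_force': array([0.111, 0.038, 0.151]), 'torque': array([-0.047, -0.   , -0.037]), 'grasp_force': np.float64(0.0), 'gripper_width': np.float64(1.0)}
scene [[543.7, 0.0, 320.5], [0.0, 543.7, 236.0], [0.0, 0.0, 1.0]] [[0.681, 0.57, -0.46, 1.081], [0.732, -0.534, 0.423, -0.308], [-0.005, -0.625, -0.781, 0.911], [0.0, 0.0, 0.0, 1.0]]
top [[481.1, 0.0, 322.4], [0.0, 481.1, 236.4], [0.0, 0.0, 1.0]] [[0.02, -0.993, 0.119, 0.508], [-1.0, -0.022, -0.02, 0.14], [0.022, -0.119, -0.993, 0.932], [0.0, 0.0, 0.0, 1.0]]
```

View pics/top0.png

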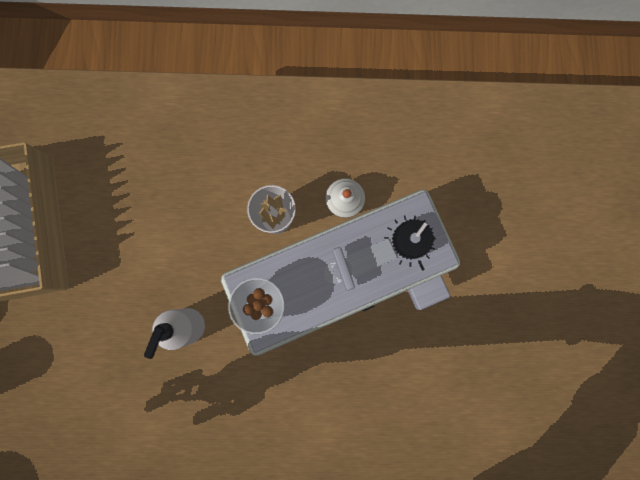

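View pics/scene0.png

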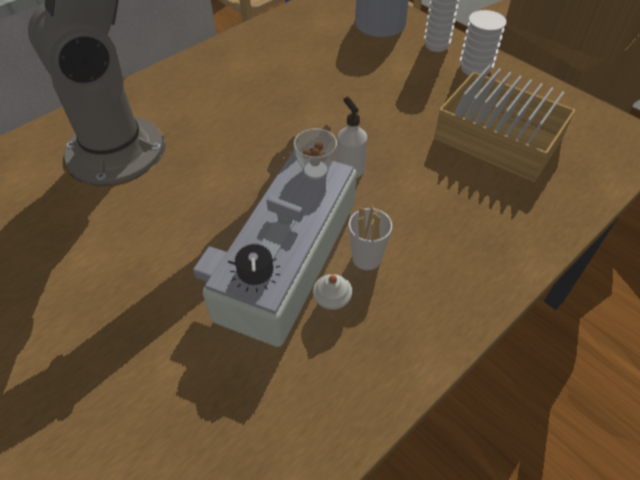

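The top view shows the dial at about (414,239) with its bar pointing up-right to (426,226). The long mark is near (421,267), the nut bar runs (337,250)–(350,288), and the hopper is at (257,306). The cupcake at (346,197) and the cup at (271,209) stand behind the mill, and the bottle is at (180,330).

```bash
cat > h.py <<'E'
from station import *
import cv2,numpy as np
from scipy.spatial.transform import Rotation as R
def ray(c,uv,z):
    d=c["pose"][:3,:3]@np.linalg.inv(c["camera_matrix"])@np.array([uv[0],uv[1],1.]);o=c["pose"][:3,3]
    return o+d*(z-o[2])/d[2]
def proj(c,p):
    q=c["pose"][:3,:3].T@(np.array(p)-c["pose"][:3,3]);q=c["camera_matrix"]@q;return q[:2]/q[2]
def crop(c,box,s,name):
    x,y,w,h=box;cv2.imwrite("pics/"+name,cv2.resize(c["img"][y:y+h,x:x+w,::-1],None,fx=s,fy=s,interpolation=cv2.INTER_CUBIC))
E
python3 - <<'E'
from h import *
c=read_camera("top");s=read_camera("scene")
for n,k,b in(("top",c,(370,190,100,100)),("scene",s,(220,230,70,70))):
    x,y,w,h=b;g=k["img"][y:y+h,x:x+w].max(2)
    m=(g<45).astype(np.uint8);m=cv2.morphologyEx(m,cv2.MORPH_OPEN,np.ones((5,5)))
    cs,_=cv2.findContours(m,0,1)
    q=max(cs,key=cv2.contourArea);e=cv2.minEnclosingCircle(q);print(n,e[0][0]+x,e[0][1]+y,e[1],cv2.contourArea(q))
    print(ray(k,(e[0][0]+x,e[0][1]+y),.165))
crop(c,(210,180,260,180),3,"c1.png")
E
```

```text
top 413.03673553466797 239.68430709838867 20.300491333007812 954.5
[ 0.59834558 -0.02145383  0.165     ]
scene 253.5 264.5 19.300357818603516 1058.5
[ 0.60928916 -0.02838783  0.165     ]
```

View pics/c1.png

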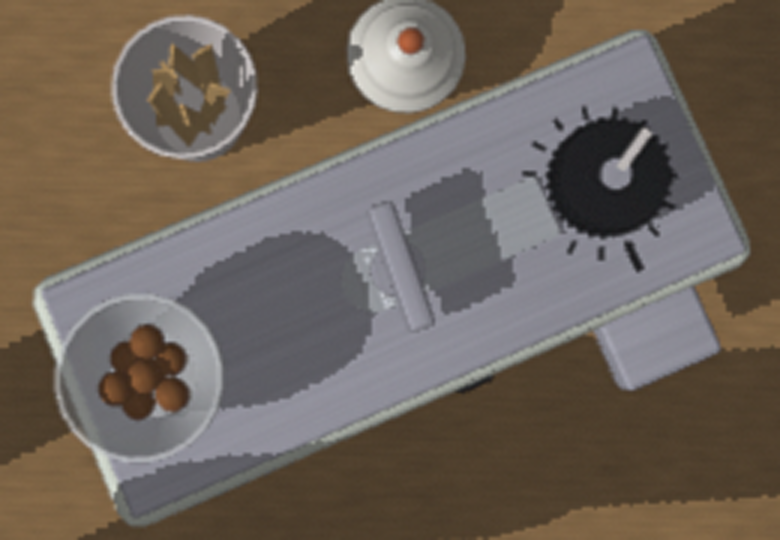

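The crop (3x, offset 210,180) shows the dial cap at (616,174), bar tip (648,133) and long mark (627,245)–(640,268). The nut's top bar runs (383,206)–(421,328), and the cover corners are near (650,35), (745,252), (40,292) and (130,520).

```bash
python3 - <<'E'
from h import *
c=read_camera("top")
P=lambda u,v,z: ray(c,(210+u/3,180+v/3),z)
a=lambda d:np.degrees(np.arctan2(d[1],d[0]))
C=[P(650,35,.13),P(745,252,.13),P(130,520,.13),P(40,292,.13)]
print("corners",np.round(C,4)[:,:2].tolist(),[round(float(np.linalg.norm(C[i]-C[i-1])),3) for i in range(4)])
m=np.mean(C,0)
yax=(C[3]+C[2]-C[0]-C[1]);print("mill y dir",a(yax),"x",a(yax)-90)
yu=yax/np.linalg.norm(yax)
print("centre",m,"dial from box",m-.125*yu)
dc=P(616,174,.171);dt=P(648,133,.171);print("dial",dc,"bar dir",a(dt-dc))
l1,l2=P(627,245,.131),P(640,268,.131);print("mark dir",a(l2-l1),a((l1+l2)/2-dc))
n1,n2=P(383,206,.177),P(421,328,.177);print("nut",(n1+n2)/2,np.linalg.norm(n1-n2),"dir",a(n1-n2))
print("hopper",P(140,378,.2))
print("cupcake",P(410,42,.095),"cup",P(185,88,.14))
o=get_obs();print(R.from_quat(o["tool_rot"],scalar_first=True).as_matrix().round(3))
E
```

```text
corners [[0.6855, -0.0524], [0.563, -0.1051], [0.4105, 0.2327], [0.5327, 0.2868]] [0.372, 0.133, 0.371, 0.134]
mill y dir 114.27672017323054 x 24.276720173230544
centre [0.54792676 0.09050165 0.13      ] dial from box [ 0.59931977 -0.02344465  0.13      ]
dial [ 0.60043752 -0.02389002  0.171     ] bar dir -37.540845897993115
mark dir -150.33066953017018 -156.14133337493658
nut [0.54832599 0.09014248 0.177     ] 0.06672691565237449 dir 18.189481589399417
hopper [0.48867693 0.22221999 0.2       ]
cupcake [0.68551911 0.08183371 0.095     ] cup [0.64694683 0.20973429 0.14      ]
[[-0.973  0.233 -0.   ]
 [ 0.233  0.973 -0.001]
 [-0.    -0.001 -1.   ]]
```

>>> arm_command:
  commands: [0,0,-0.03,0,0,0,1,-0.589,-0.558,-0.03,0,0,0,1,-0.589,-0.558,-0.03,0,0,0,1,-0.589,-0.558,-0.03,0,0,0,1,-0.589,-0.558,-0.03,0,0,0,1,-0.589,-0.558,-0.03,0,0,0,1,-0.589,-0.558,-0.03,0,0,0,1,-0.589,-0.558,-0.03,0,0,0,1]
  force: 60

```text
t: 1.05
eef_pos: [0.349, 0.3614, 0.2615]
tool_rot: [0.0, 0.117, 0.993, 0.0]
contact_force: [1.7, 0.7, 0.2]
gripper_width: 0.998
grasp_force: 0.0
```

>>> arm_command:
  commands: [-0.33,-0.315,0,0,0,0,1,-0.33,-0.315,0,0,0,0,1,-0.33,-0.315,0,0,0,0,1,-0.33,-0.315,0,0,0,0,1,-0.33,-0.315,0,0,0,0,1,-0.33,-0.315,0,0,0,0,1,-0.33,-0.315,0,0,0,0,1,-0.33,-0.315,0,0,0,0,1]

```text
t: 1.85
eef_pos: [0.5661, 0.0256, 0.2615]
tool_rot: [0.0, 0.117, 0.993, 0.0]
contact_force: [0.8, 0.4, -0.8]
gripper_width: 0.998
grasp_force: 0.0
```

>>> arm_command:
  commands: [0,0,0,0,0,0,1,0,0,0,0,0,0,1]

```text
t: 2.05
eef_pos: [0.5654, 0.0261, 0.261]
tool_rot: [-0.0, 0.119, 0.993, -0.0]
contact_force: [-0.3, 1.1, 0.5]
gripper_width: 1.0
grasp_force: 0.0
```

```bash
python3 - <<'E'
from h import *
o=get_obs();print(o["t"],o["q"].round(3),o["eef_pos"].round(4))
M=R.from_quat(o["tool_rot"],scalar_first=True).as_matrix()
print(M.T@(np.array([.600,-.0237,.148])-o["eef_pos"]))
E
```

```text
2.05 [-0.507  0.282  0.432  1.81  -0.132  1.079  1.306] [0.5654 0.0261 0.261 ]
[-0.0453895  -0.04016482  0.11303441]
```

>>> arm_command:
  commands: [-0.045,-0.04,0,0,0,0,1,-0.045,-0.04,0.02,0,0,0,1,-0.045,-0.04,0.06,0,0,0,1,-0.045,-0.04,0.09,0,0,0,1,-0.045,-0.04,0.11,0,0,0,1,-0.045,-0.04,0.12,0,0,0,1,-0.045,-0.04,0.121,0,0,0,1,-0.045,-0.04,0.121,0,0,0,1]

```text
t: 2.85
eef_pos: [0.6002, -0.0212, 0.1411]
tool_rot: [0.0, 0.117, 0.993, 0.0]
contact_force: [0.4, 0.4, 0.5]
gripper_width: 0.998
grasp_force: 0.0
```

```bash
python3 - <<'E'
from h import *
o=get_obs();print(o["t"],o["q"].round(3),o["eef_pos"].round(4))
M=R.from_quat(o["tool_rot"],scalar_first=True).as_matrix()
print(M.T@(np.array([.600,-.0237,.140])-o["eef_pos"]),o["contact_force"].round(1))
crop(read_camera("scene"),(180,160,200,150),4,"g1.png")
E
```

```text
2.85 [-0.374  0.478  0.405  1.844 -0.241  0.866  1.485] [ 0.6002 -0.0212  0.1411]
[-0.00041947 -0.00250251  0.00107056] [0.4 0.4 0.5]
```

View pics/g1.png

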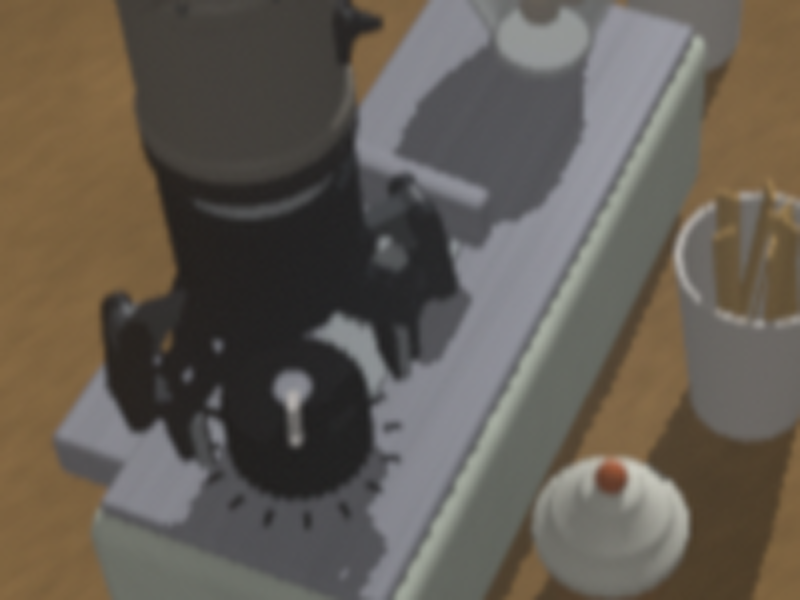

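The open fingers straddle the dial: tips at crop (195,450) and (400,360), dial top at (293,385). I'll shift 2 mm and close.

>>> arm_command:
  commands: [0,-0.002,0,0,0,0,1,0,-0.002,0,0,0,0,0.6,0,-0.002,0,0,0,0,0.6,0,-0.002,0,0,0,0,0.5,0,-0.002,0,0,0,0,0.5,0,-0.002,0,0,0,0,0.5]
  force: 50

```text
t: 3.5
eef_pos: [0.6, -0.0228, 0.1416]
tool_rot: [0.001, 0.117, 0.993, 0.001]
contact_force: [-2.4, 2.9, 6.8]
gripper_width: 0.685
grasp_force: 52.4
```

>>> arm_command:
  commands: [0,0,0,0,0,6,0.5,0,0,0,0,0,12,0.5,0,0,0,0,0,18,0.5,0,0,0,0,0,24,0.5,0,0,0,0,0,30,0.5,0,0,0,0,0,36,0.5,0,0,0,0,0,42,0.5,0,0,0,0,0,48,0.5]

```text
t: 4.3
eef_pos: [0.6006, -0.0221, 0.1416]
tool_rot: [0.0, 0.512, 0.859, 0.002]
contact_force: [0.9, 4.9, 6.8]
gripper_width: 0.69
grasp_force: 52.9
```

>>> arm_command:
  commands: [0,0,0,0,0,6,0.5,0,0,0,0,0,12,0.5,0,0,0,0,0,18,0.5,0,0,0,0,0,24,0.5,0,0,0,0,0,30,0.5,0,0,0,0,0,36,0.5,0,0,0,0,0,42,0.5,0,0,0,0,0,48,0.5]

```text
t: 5.1
eef_pos: [0.6015, -0.022, 0.1417]
tool_rot: [0.0, 0.817, 0.577, 0.002]
contact_force: [3.0, 4.6, 3.8]
gripper_width: 0.69
grasp_force: 52.6
```

>>> arm_command:
  commands: [0,0,0,0,0,4,0.5,0,0,0,0,0,8,0.5,0,0,0,0,0,12,0.5,0,0,0,0,0,15,0.5,0,0,0,0,0,18,0.5,0,0,0,0,0,20,0.5,0,0,0,0,0,20,0.5]

```text
t: 5.8
eef_pos: [0.6019, -0.0222, 0.1417]
tool_rot: [0.0, 0.904, 0.427, 0.003]
contact_force: [3.7, 4.2, 3.9]
gripper_width: 0.687
grasp_force: 52.7
```

```bash
cat > st.py <<'E'
from h import *
o=get_obs()
M=R.from_quat(o["tool_rot"],scalar_first=True).as_matrix()
print(round(float(o["t"]),2),"q",o["q"].round(3),"p",o["eef_pos"].round(4),"yaw_y",np.degrees(np.arctan2(M[1,1],M[0,1])).round(2),"F",o["contact_force"].round(1),"T",o["torque"].round(2),"g",o["gripper_width"].round(3),o["grasp_force"].round(1))
E
python3 st.py
```

```text
Traceback (most recent call last):
  File "st.py", line 4, in <module>
    print(round(float(o["t"]),2),"q",o["q"].round(3),"p",o["eef_pos"].round(4),"yaw_y",np.degrees(np.arctan2(M[1,1],M[0,1])).round(2),"F",o["contact_force"].round(1),"T",o["torque"].round(2),"g",o["gripper_width"].round(3),o["grasp_force"].round(1))
                                                                                                                                                                                                   ^^^^^^^^^^^^^^^^^^^^^^^^
AttributeError: 'float' object has no attribute 'round'
```

```bash
sed -i 's/o\["gripper_width"\].round(3),o\["grasp_force"\].round(1)/round(float(o["gripper_width"]),3),round(float(o["grasp_force"]),1)/' st.py; python3 st.py
```

```text
5.8 q [-0.716  0.632  0.927  1.864 -0.619  0.958 -0.196] p [ 0.6019 -0.0222  0.1417] yaw_y -39.42 F [3.7 4.2 3.9] T [ 0.79 -0.69 -0.2 ] g 0.687 52.7
```

>>> arm_command:
  commands: [0,0,0,0,0,1,0.5,0,0,0,0,0,2,0.5,0,0,0,0,0,3,0.5,0,0,0,0,0,4,0.5,0,0,0,0,0,4,0.5,0,0,0,0,0,4,0.5]

```text
t: 6.4
eef_pos: [0.6019, -0.0222, 0.1416]
tool_rot: [0.0, 0.918, 0.396, 0.003]
contact_force: [4.4, 3.5, 4.4]
gripper_width: 0.686
grasp_force: 52.8
```

```bash
python3 st.py
```

```text
6.4 q [-0.726  0.64   0.944  1.864 -0.633  0.964 -0.252] p [ 0.6019 -0.0222  0.1416] yaw_y -43.35 F [4.4 3.5 4.4] T [ 0.7  -0.73 -0.01] g 0.686 52.8
```

>>> arm_command:
  commands: [0,0,0,0,0,1,0.5,0,0,0,0,0,2,0.5,0,0,0,0,0,3,0.5,0,0,0,0,0,4,0.5,0,0,0,0,0,4,0.5]

```text
t: 6.9
eef_pos: [0.6009, -0.0233, 0.1416]
tool_rot: [0.0, 0.931, 0.364, 0.001]
contact_force: [1.3, 2.0, 7.7]
gripper_width: 0.689
grasp_force: 53.2
```

```bash
python3 st.py; python3 -c "
from h import *
crop(read_camera('scene'),(180,160,200,150),4,'g2.png')"
```

```text
6.9 q [-0.735  0.65   0.963  1.866 -0.645  0.972 -0.307] p [ 0.6009 -0.0233  0.1416] yaw_y -47.25 F [1.3 2.  7.7] T [ 0.25 -0.08  1.27] g 0.689 53.2
```

View pics/g2.png

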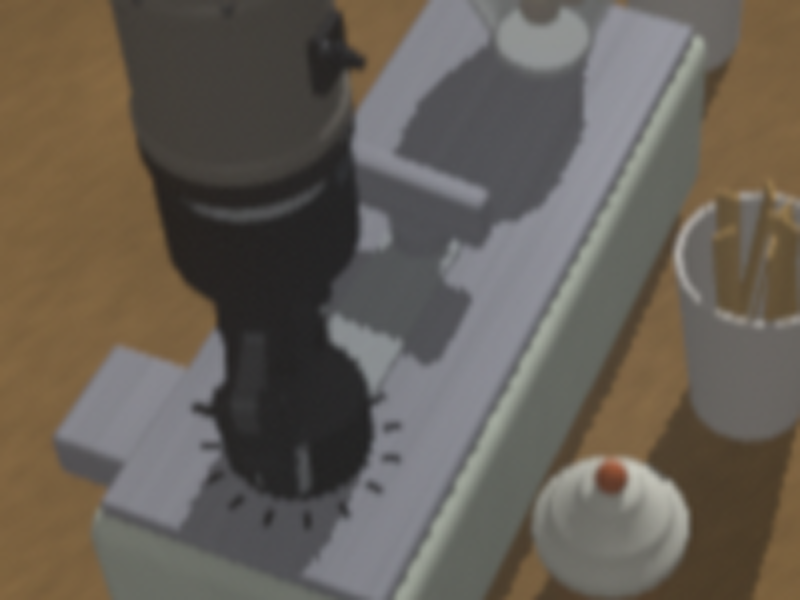

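The gripper has turned about 124° and the stop torque is 1.27 N m, so the dial is at its stop. The gripper hides the bar in this view. Now I'll turn back three clicks.

>>> arm_command:
  commands: [0,0,0,0,0,-6,0.5,0,0,0,0,0,-12,0.5,0,0,0,0,0,-18,0.5,0,0,0,0,0,-24,0.5,0,0,0,0,0,-30,0.5,0,0,0,0,0,-36,0.5,0,0,0,0,0,-42,0.5,0,0,0,0,0,-48,0.5]

```text
t: 7.75
eef_pos: [0.6011, -0.0234, 0.1416]
tool_rot: [0.001, 0.702, 0.712, 0.002]
contact_force: [2.5, 2.7, 5.3]
gripper_width: 0.692
grasp_force: 53.0
```

>>> arm_command:
  commands: [0,0,0,0,0,-6,0.5,0,0,0,0,0,-12,0.5,0,0,0,0,0,-18,0.5,0,0,0,0,0,-22,0.5,0,0,0,0,0,-25,0.5,0,0,0,0,0,-25,0.5,0,0,0,0,0,-25,0.5]

```text
t: 8.45
eef_pos: [0.6013, -0.0234, 0.1416]
tool_rot: [0.002, 0.534, 0.846, 0.002]
contact_force: [3.3, 2.9, 6.2]
gripper_width: 0.689
grasp_force: 53.1
```

```bash
python3 st.py
```

```text
8.45 q [-0.53   0.522  0.631  1.854 -0.391  0.887  0.733] p [ 0.6013 -0.0234  0.1416] yaw_y 25.47 F [3.3 2.9 6.2] T [ 0.3  -0.72  0.07] g 0.689 53.1
```

>>> arm_command:
  commands: [0,0,0,0,0,0,1,0,0,0,0,0,0,1,0,0,0,0,0,0,1,0,0,0,0,0,0,1,0,0,-0.03,0,0,0,1,0,0,-0.07,0,0,0,1,0,0,-0.11,0,0,0,1,0,0,-0.12,0,0,0,1]

```text
t: 9.25
eef_pos: [0.6012, -0.0249, 0.2646]
tool_rot: [0.003, 0.534, 0.846, 0.002]
contact_force: [0.7, -0.5, -0.2]
gripper_width: 1.0
grasp_force: 0.0
```

```bash
python3 st.py; python3 - <<'E'
from h import *
o=get_obs();M=R.from_quat(o["tool_rot"],scalar_first=True).as_matrix()
t=np.array([.5483,.0903,.261]);print("to nut, tool axes",(M.T@(t-o["eef_pos"])).round(4))
E
```

```text
9.25 q [-0.603  0.384  0.716  1.74  -0.279  1.115  0.645] p [ 0.6012 -0.0249  0.2646] yaw_y 25.48 F [ 0.7 -0.5 -0.2] T [-0.03 -0.02 -0.01] g 1.0 0.0
to nut, tool axes [0.1267 0.0018 0.0033]
```

>>> arm_command:
  commands: [0.016,0,0,0,0,-8,1,0.032,0,0,0,0,-16,1,0.048,0,0,0,0,-24,1,0.064,0,0,0,0,-32,1,0.08,0,0,0,0,-40,1,0.096,0,0,0,0,-48,1,0.112,0,0,0,0,-56,1,0.127,0.002,0.003,0,0,-64,1]

```text
t: 10.05
eef_pos: [0.5455, 0.0918, 0.2569]
tool_rot: [-0.0, 0.001, 1.0, -0.0]
contact_force: [0.4, 0.3, 0.1]
gripper_width: 1.0
grasp_force: 0.0
```

>>> arm_command:
  commands: [0,0,0,0,0,-8,1,0,0,0,0,0,-16,1,0,0,0,0,0,-18.7,1,0,0,0,0,0,-18.7,1,0,0,0,0,0,-18.7,1]

```text
t: 10.55
eef_pos: [0.546, 0.0913, 0.2568]
tool_rot: [-0.0, -0.158, 0.987, -0.0]
contact_force: [-1.6, 0.5, 0.2]
gripper_width: 1.0
grasp_force: 0.0
```

```bash
python3 st.py; python3 - <<'E'
from h import *
c=read_camera('scene');crop(c,(180,140,200,150),4,'g3.png')
np.save("s.npy",c["img"])
E
```

```text
10.55 q [-0.607  0.261  0.399  1.841 -0.115  1.064  1.723] p [0.546  0.0913 0.2568] yaw_y 108.14 F [-1.6  0.5  0.2] T [-0.04 -0.03 -0.04] g 1.0 0.0
```

View pics/g3.png

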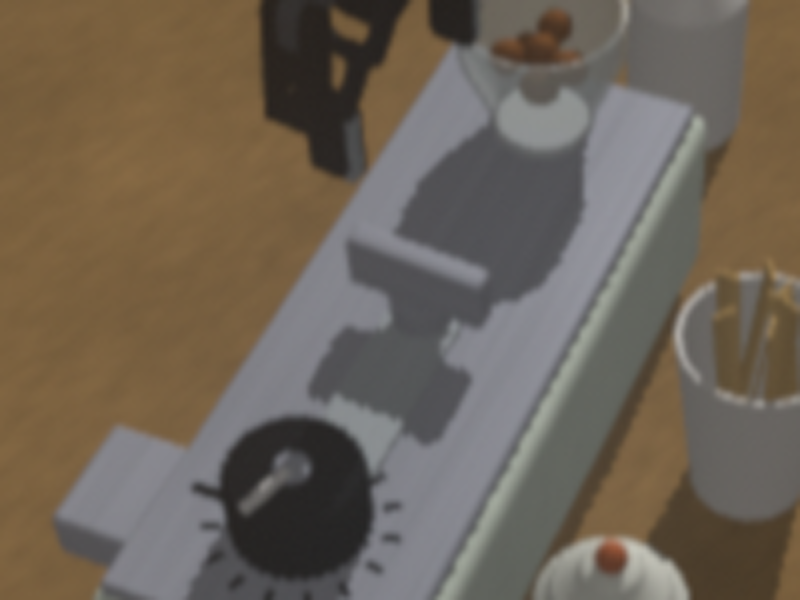

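The bar runs from cap (293,465) to tip (243,512). The nut's top face runs (352,230)–(487,275) in the crop.

```bash
python3 - <<'E'
from h import *
c=read_camera('scene')
P=lambda u,v,z: ray(c,(180+u/4,140+v/4),z)
a=lambda d:np.degrees(np.arctan2(d[1],d[0]))
d0,d1=P(293,465,.171),P(243,512,.171)
print("dial",d0,a(d1-d0),"clicks",(a(d1-d0)+155.7)/24)
m=P(200,488,.131);print("mark dir",a(m-d0))
n1,n2=P(354,235,.177),P(486,277,.177)
print("nut",(n1+n2)/2,np.linalg.norm(n1-n2),a(n2-n1))
o=get_obs();M=R.from_quat(o["tool_rot"],scalar_first=True).as_matrix()
t=np.array([.5485,.0903,.148]);print("to nut, tool axes",(M.T@(t-o["eef_pos"])).round(4))
E
```

```text
dial [ 0.59931155 -0.02020951  0.171     ] -80.92081051166942 clicks 3.1157995620137737
mark dir -153.13512922880682
nut [0.54980424 0.09314774 0.177     ] 0.06624296413776713 24.06566105053978
to nut, tool axes [-0.0019 -0.0017  0.109 ]
```

The dial reads three clicks. Next I'll descend on the nut, with the fingertips kept above its hub.

>>> arm_command:
  commands: [-0.002,-0.001,0.03,0,0,-1.5,1,-0.002,-0.001,0.06,0,0,-1.5,1,-0.002,-0.001,0.085,0,0,-1.5,1,-0.002,-0.001,0.1,0,0,-1.5,1,-0.002,-0.001,0.105,0,0,-1.5,1,-0.002,-0.001,0.105,0,0,-1.5,1]

```text
t: 11.25
eef_pos: [0.5483, 0.0911, 0.1519]
tool_rot: [-0.001, -0.171, 0.985, -0.0]
contact_force: [-0.3, -0.2, 0.2]
gripper_width: 1.005
grasp_force: 0.0
```

>>> arm_command:
  commands: [0,0,0,0,0,0,0.5,0,0,0,0,0,0,0.3,0,0,0,0,0,0,0.1,0,0,0,0,0,0,0.1,0,0,0,0,0,0,0.1,0,0,0,0,0,0,0.1,0,0,0,0,0,0,0.1]
  force: 40

```text
t: 11.95
eef_pos: [0.5488, 0.0908, 0.1527]
tool_rot: [0.0, -0.171, 0.985, -0.0]
contact_force: [0.4, -1.4, 4.9]
gripper_width: 0.155
grasp_force: 44.5
```

```bash
python3 st.py
```

```text
11.95 q [-0.565  0.388  0.363  1.938 -0.18   0.846  1.809] p [0.5488 0.0908 0.1527] yaw_y 109.73 F [ 0.4 -1.4  4.9] T [-0.36  0.07  0.01] g 0.155 44.5
```

>>> arm_command:
  commands: [0,0,0.0002,0,0,6,0.1,0,0,0.0004,0,0,12,0.1,0,0,0.0006,0,0,18,0.1,0,0,0.0008,0,0,24,0.1,0,0,0.001,0,0,30,0.1,0,0,0.0013,0,0,36,0.1,0,0,0.0015,0,0,42,0.1,0,0,0.0017,0,0,48,0.1]

```text
t: 12.75
eef_pos: [0.549, 0.0914, 0.151]
tool_rot: [0.0, 0.246, 0.969, 0.0]
contact_force: [-0.9, -1.3, 3.0]
gripper_width: 0.156
grasp_force: 44.6
```

>>> arm_command:
  commands: [0,0,0.0002,0,0,3,0.1,0,0,0.0003,0,0,6,0.1,0,0,0.0004,0,0,9,0.1,0,0,0.0005,0,0,12,0.1,0,0,0.0006,0,0,12,0.1]

```text
t: 13.25
eef_pos: [0.5491, 0.0915, 0.1505]
tool_rot: [0.0, 0.344, 0.939, 0.0]
contact_force: [-1.9, -0.1, 6.9]
gripper_width: 0.158
grasp_force: 44.9
```

```bash
python3 st.py
```

```text
13.25 q [-0.757  0.432  0.617  1.951 -0.327  0.857  0.902] p [0.5491 0.0915 0.1505] yaw_y 49.7 F [-1.9 -0.1  6.9] T [-0.12  0.15 -0.07] g 0.158 44.9
```

>>> arm_command:
  commands: [0,0,0.0001,0,0,2,0.1,0,0,0.0001,0,0,4,0.1,0,0,0.0002,0,0,6,0.1,0,0,0.0003,0,0,8,0.1,0,0,0.0003,0,0,8,0.1]

```text
t: 13.75
eef_pos: [0.5492, 0.0916, 0.1502]
tool_rot: [0.0, 0.409, 0.913, 0.001]
contact_force: [-0.3, -0.9, 6.4]
gripper_width: 0.156
grasp_force: 44.9
```

```bash
python3 st.py
```

```text
13.75 q [-0.782  0.441  0.652  1.953 -0.35   0.86   0.784] p [0.5492 0.0916 0.1502] yaw_y 41.73 F [-0.3 -0.9  6.4] T [ 0.01  0.04 -0.01] g 0.156 44.9
```

>>> arm_command:
  commands: [0,0,0.0001,0,0,2,0.1,0,0,0.0001,0,0,4,0.1,0,0,0.0002,0,0,6,0.1,0,0,0.0002,0,0,6,0.1]

```text
t: 14.15
eef_pos: [0.5492, 0.0915, 0.15]
tool_rot: [0.0, 0.456, 0.89, 0.001]
contact_force: [0.1, -0.2, 6.0]
gripper_width: 0.156
grasp_force: 44.8
```

```bash
python3 st.py
```

```text
14.15 q [-0.801  0.448  0.679  1.954 -0.367  0.863  0.696] p [0.5492 0.0915 0.15  ] yaw_y 35.73 F [ 0.1 -0.2  6. ] T [ 0.01 -0.01 -0.07] g 0.156 44.8
```

Turned 74° with no stop torque yet, so I'll continue.

>>> arm_command:
  commands: [0,0,0.0001,0,0,1,0.1,0,0,0.0001,0,0,2,0.1,0,0,0.0001,0,0,3,0.1,0,0,0.0002,0,0,4,0.1,0,0,0.0002,0,0,4,0.1]

```text
t: 14.65
eef_pos: [0.5493, 0.0916, 0.1499]
tool_rot: [0.001, 0.486, 0.874, 0.0]
contact_force: [-0.4, -0.1, 6.7]
gripper_width: 0.155
grasp_force: 46.2
```

```bash
python3 st.py
```

```text
14.65 q [-0.814  0.453  0.697  1.954 -0.378  0.865  0.64 ] p [0.5493 0.0916 0.1499] yaw_y 31.87 F [-0.4 -0.1  6.7] T [-0.1   0.01  0.57] g 0.155 46.2
```

The stop torque is rising (0.57 N m); a little more to make it tight.

>>> arm_command:
  commands: [0,0,0,0,0,1,0.1,0,0,0,0,0,2,0.1,0,0,0,0,0,3,0.1,0,0,0,0,0,3,0.1,0,0,0,0,0,3,0.1]

```text
t: 15.15
eef_pos: [0.5493, 0.0915, 0.1499]
tool_rot: [0.001, 0.508, 0.862, 0.0]
contact_force: [0.4, -1.1, 5.3]
gripper_width: 0.152
grasp_force: 56.6
```

```bash
python3 st.py
```

```text
15.15 q [-0.823  0.457  0.71   1.955 -0.386  0.866  0.597] p [0.5493 0.0915 0.1499] yaw_y 29.0 F [ 0.4 -1.1  5.3] T [-0.24  0.05  1.28] g 0.152 56.6
```

>>> arm_command:
  commands: [0,0,0,0,0,0,1,0,0,0,0,0,0,1,0,0,0,0,0,0,1,0,0,0,0,0,0,1,0,0,0,0,0,0,1,0,0,-0.03,0,0,0,1,0,0,-0.08,0,0,0,1,0,0,-0.12,0,0,0,1]

```text
t: 15.95
eef_pos: [0.5486, 0.0907, 0.2711]
tool_rot: [0.0, 0.51, 0.86, -0.0]
contact_force: [0.1, 0.1, -1.1]
gripper_width: 1.0
grasp_force: 0.0
```

>>> arm_command:
  commands: [0.04,0.03,-0.03,0,0,0,1,0.08,0.06,-0.03,0,0,0,1,0.12,0.09,-0.03,0,0,0,1,0.12,0.09,-0.03,0,0,0,1]

```text
t: 16.35
eef_pos: [0.5687, 0.2484, 0.2985]
tool_rot: [-0.001, 0.505, 0.863, 0.001]
contact_force: [-0.8, 0.5, 0.4]
gripper_width: 0.999
grasp_force: 0.0
```

```bash
python3 st.py; python3 - <<'E'
from h import *
crop(read_camera('top'),(210,180,260,180),3,"e1.png");crop(read_camera('scene'),(180,140,200,150),4,'e2.png')
E
```

```text
16.35 q [-1.062  0.402  0.755  1.649 -0.294  1.206  0.271] p [0.5687 0.2484 0.2985] yaw_y 29.34 F [-0.8  0.5  0.4] T [ 0.02  0.09 -0.01] g 0.999 0.0
```

View pics/e2.png

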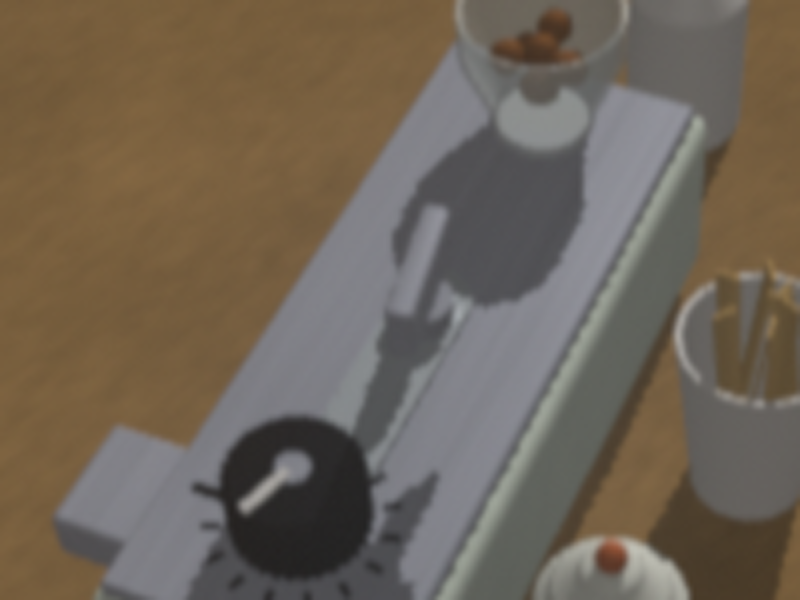

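View pics/e1.png

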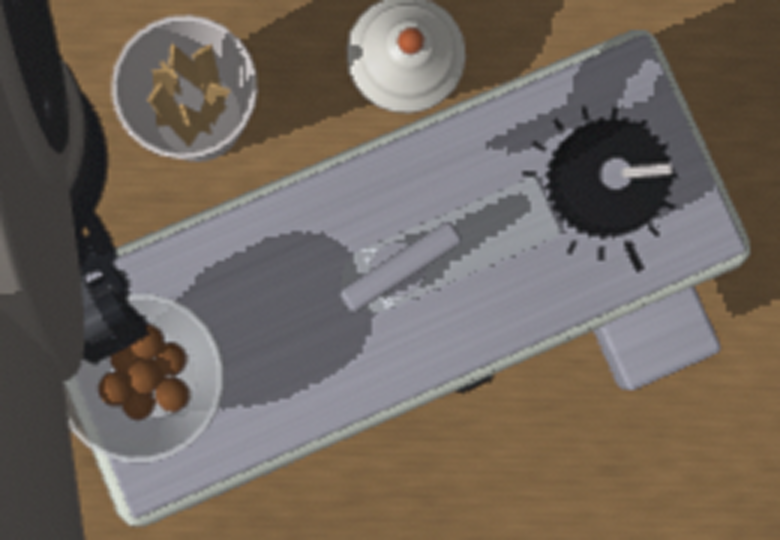

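Both views show the dial bar unchanged at three clicks (tip (243,512) in scene). The nut bar has turned to about -58° at its stop ((350,298)–(452,235) in top). The cup and cupcake have not moved, and the gripper is clear above the hopper.

>>> arm_command:
  commands: [0,0,0,0,0,0,1,0,0,0,0,0,0,1,0,0,0,0,0,0,1]

```text
t: 16.75
eef_pos: [0.5699, 0.2378, 0.2995]
tool_rot: [-0.0, 0.511, 0.86, 0.0]
contact_force: [0.0, 1.6, 0.8]
gripper_width: 1.001
grasp_force: 0.0
```

```bash
python3 -c "
from station import *
print(hand_in())"
```

```text
the job is handed in; nothing more can be done
None
```

The job is handed in at about 17 s: I turned the dial to its stop and back three clicks, then tightened the lock nut to its stop; the dial stayed put, the gripper is clear, and the cup, cupcake and bottle were not touched.

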